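# Hang the lobed carving template on the hook and prove it with a tug

## Task

Lift the carving template with the two round ears out of its rack and hang it by its hole in the low saddle of the hook on the wooden post. Before letting go, tug it gently downward for at least half a second with roughly 1 kg of pull (10 N) to confirm the hook holds it; never load the hook with more than about 1.5 kg in all. Then let go, leaving the template hanging still, and leave the other templates, the mallet and the gouge between rack and post as they are.

Things in the scene. Friction and masses are not known exactly. Their poses are not given: they have to be found in the camera images.
- lobed_template: The template to hang: pale wooden board 12 mm thick (x), 184 mm tall (z), symmetric, about 0.12 kg (give or take a third). Body 60 mm wide, 64 mm high, a round ear each side (40 mm discs centred 51 mm above the foot, 112 mm over both); above it the hole, above that a grip tab. Origin: underside centre of the foot. Stands in any one of the rack's slots, foot 12 mm above the table, leaning a few degrees at most.
- lobed_template_tab (a point): Middle of the template's grip tab, 163 mm above its foot: the place to grip it, across the tab's 30 mm width (along the template's y). The tab is 12 mm thick, its top is 184 mm and the wider shoulders below it end 140 mm above the foot.
- lobed_template_hang (a point): Where the centre line of the hook bar lies when the template hangs home: 5.7 mm below the peak of the hole's roof, 124.3 mm above the foot. Axes as the template's.
- lobed_template_hole (a point): Middle of the hole's flat lower edge, 64 mm above the foot. The house-shaped hole goes through along x: 36 mm wide (y), upright sides from 64 to 112 mm above the foot, roof sloping at 45 degrees to its peak at 130 mm. Walls beside it are 14 mm wide (64 mm over all).
- hook_seat (a point): Nominal middle of the hook's saddle (bar centre line), 210 mm above the table, 76 mm out from the post. x points along the hook from tip to post, y across, z up. The carrier is clamped at an unmeasured height: the real hook (tip too) lies anywhere from 14 mm below to 14 mm above nominal, so feel for it. It is springy, giving about 1 mm per 12 N, and holds any permitted load.
- hook_tip (a point): Nominal free end of the hook (bar centre line), 25 mm before the saddle's middle and 14 mm above it, pointing into open space. The hook is an 8 mm round steel bar: from the tip it slopes down to the saddle, is level from 9 mm before to 9 mm past the saddle's middle, climbs 12 mm in the next 15 mm, then runs level to the post. Axes as hook_seat's.
- stand: Fixed wooden stand of the hook: base 130 mm square, 22 mm high; post 40 mm wide, 30 mm deep, 245 mm tall, steel plate on its front. Origin on the table under the front face of the post; x points from the hook's tip to the post (the hook lies along -x). The hook points to the robot's left, give or take 25 degrees.
- rack: Fixed wooden rack 70 mm deep (x), 330 mm long (y), base 12 mm thick, three slots at y = -120, 0 and +120 mm, each 14.5 mm wide and 64 mm long, walls up to 40 mm above the table. Origin: underside centre.
- plain_template: Another template in the rack, same tab and hole, straight sides without ears. Not to be disturbed. Origin: foot centre.
- pointed_template: Another template in the rack, same tab and hole, pointed triangular ears. Not to be disturbed. Origin: foot centre.
- gouge_a: Carving gouge about 215 mm long, 26 mm thick, lying on the table between rack and stand. To be left alone. Origin: underside, near its middle.
- mallet: Square-headed wooden mallet, head 60 mm high, lying at the back. To be left alone. Origin: underside, near its middle.
There are look-alikes about, which are no part of the job. Leave any red look-alike of the lobed_template alone.

How it is judged (in metres and radians):
On the way, in this order (a step that is already met when the one before it is completed fails the run):
1. the lobed template is lifted clear of its rack in the gripper (height (world z) of lobed_template above 0.045 m and contact force between the fingers and lobed_template above 1 N and contact force between rack and lobed_template below 0.1 N), for 0.2 s.
2. the template sits in the hook's saddle and, still held in the fingers, is tugged down: load on the hook above 6.5 N for 0.4 s (x of lobed_template_hang in the frame of hook_seat between -0.01 and 0.01 m and y of lobed_template_hang in the frame of hook_seat between -0.006 and 0.006 m and z of lobed_template_hang in the frame of hook_seat between -0.024 and 0.019 m and angle between lobed_template's own z axis and vertical below 0.2 rad and contact force between lobed_template and stand above 6.5 N and contact force between the fingers and lobed_template above 1 N), for 0.4 s.
At the end, for the whole second after the job is handed in: The lobed template hangs free and still in the hook's saddle: its hang point within 10 mm along and 6 mm across the hook of the saddle's nominal middle and within 19 mm of it in height, within 0.2 rad of upright, its weight on the hook, moving slower than 0.04 m/s and 0.4 rad/s (x of lobed_template_hang in the frame of hook_seat between -0.01 and 0.01 m and y of lobed_template_hang in the frame of hook_seat between -0.006 and 0.006 m and z of lobed_template_hang in the frame of hook_seat between -0.019 and 0.019 m and angle between lobed_template's own z axis and vertical below 0.2 rad and contact force between lobed_template and stand above 0.4 N and linear speed of lobed_template below 0.04 m/s and angular speed of lobed_template below 0.4 rad/s); the robot touches nothing.
It fails at once if more than 16 N between the template and the hook or its stand (contact force between lobed_template and stand above 16 N).
It fails at once if the robot presses on the stand or hook with more than 10 N (contact force between any of the arm, the fingers and stand above 10 N).
It fails at once if another template, the gouge or the mallet is moved by more than 20 mm (distance of any of plain_template, pointed_template, gouge_a, mallet from where it was at the start of the episode above 0.02 m).
It also fails if it takes over 61 s, if anything falls off the work surface, if the arm or the gripper's body presses on something with over 40 N, if the wrist force passes 120 N, or if a joint passes its speed limit or range.

## Robot

A 6-joint arm with a two-finger parallel gripper is mounted at the origin on the work surface. World frame = base frame: x ahead of the robot, y to its left, z up, the work surface at z = 0. Lengths are in mm, angles in rad, forces in N, time in s.
With the tool pointing down it reaches from about 350 to 975 mm from the base axis. Payload 7.1 kg.
Tool frame: the origin (TCP) lies midway between the tips of the shut fingers; the grasp point (between the pads) lies 19 mm behind it; z points along the fingers, x is the direction in which the jaws open and shut, and the axes are right-handed (so a half turn about z gives the same grasp; the last joint's range is limited). The gripper opens to 88 mm and grips with 3 to 60 N. Pads are 20 mm wide; open, the fingers measure 115 mm over their backs; the gripper's body (75 mm by 178 mm) begins 61 mm behind the grasp point.
Start: joints at [-1.195, 0.423, 1.63, -0, 1.089, -0.019], TCP at [240.405, -576.897, 222.675] pointing down, gripper open.
Joint ranges: [-3, 3], [-0.9, 2.11], [0.09, 2.58], [-1.31, 4.45], [0.11, 2.69], [-2.54, 2.54]. Speed limits (rad/s): [2.39, 2.39, 3.01, 3.14, 3.14, 3.14].

## Interface

Orientations are given as a rotation vector (axis times angle).
In Python, from workcell import telemetry, imaging, ticket gives the robot as it stands.
- The arm moves only by the tool jog_arm, never from a script. Its arguments are lists of equal length, an entry for each row: "travel": the shift along the world's x, y, z in units of 400 mm (1.0 is 400 mm), a list of three; "dr": the turn, a rotation vector about the world's x, y, z in units of 90 degrees (1.0 is 90 degrees), a list of three. In form: {"travel": [[tx, ty, tz], ...], "dr": [[wx, wy, wz], ...]}. A call has exactly 10 rows; each row is the pose to reach, as a shift and turn from the pose measured when the call began; what a row does not reach only later rows make up. A row lasts 1/10 s, in which the tool goes at most 50 mm and 8.59 degrees, less where a joint would pass 70% of its speed; a pose out of reach is approached as far as the arm can. A call with a number of a shift or a turn outside -1 to 1 is refused whole. A call with a gripper value outside its range is refused whole. "hand" is the opening, from -1 (shut) to 1 (fully open), set as the call begins (left out, the last holds). The fingers move at their own pace and stop on an object; the grip force is fixed at half the most. Time passes only in rows, so rows that repeat a pose let the fingers close, or fill a call up. It gives the time, the measured TCP pose, the force and the opening at its end, in the units of the state.
- telemetry.get_obs(): the state, without advancing time (a new reading comes with each control period).
- imaging.get_image(name): name is "scene" or "top" or "wrist"; returns a dict with "pixels" (384x512x3 uint8, red, green, blue), "range_z" (384x512 float32, mm along the optical axis (not along the pixel's ray), 0 where there is no reading), "fx", "fy", "cx", "cy" (pixels), "extrinsics" (4x4, takes a point from world to camera coordinates). Camera axes: x right, y down, z forward; pixel columns grow to the right and rows downward; lengths in mm; the calibration is good to about 2 mm. The wrist camera is an equidistant fisheye: a pixel r from the principal point sees the ray r / f radians off the axis. A picture is of the moment at which its call begins.
- ticket.close_job(): hands the job in, once; it reports no verdict.
The state is a dict: "t": time; "qpos": joint angles; "qvel": joint speeds; "joint_torque": joint torques, N m; "ee_pos": TCP position; "orientation": TCP orientation; "ft_force": force on the tool from outside, world axes, zero at the start; "moment": the same for the moment, N m; "width": finger opening in mm.
Only numpy, scipy, OpenCV 4.12 (cv2) and the standard library are available. Lean on these libraries where they do the work, as an engineer would, in place of code of your own. Each camera call takes 0.05 s, during which the arm holds its last target. There are 200 camera calls.

## Working session

There is one attempt and no reset: what is moved stays moved. The work goes in short steps, Python scripts to look and compute and a tool call to move; the robot and the scene stay as the last step left them, time stands still between calls to the robot, and variables do not carry over. Pictures are saved under pics/ and viewed, about 8 in all and at most 12, crops included, and the job is handed in when it is done.

Besides the shell and the picture viewer there is one more tool, called by a JSON object that holds its "method" and its "body", one argument or row to a line. jog_arm: Moves the arm, as the interface text tells. Its arguments: {"type":"object","properties":{"travel":{"type":"array"},"dr":{"type":"array"},"hand":{"type":"number"}},"required":["travel","dr"]}

```bash
mkdir -p pics
cat > h.py <<'E'
import numpy as np, cv2
from workcell import telemetry, imaging, ticket
def grab(n, save=None):
    im=imaging.get_image(n)
    np.savez('%s.npz'%(save or n), **{k:np.asarray(v) for k,v in im.items()})
    cv2.imwrite('pics/%s.png'%(save or n), im['pixels'][:,:,::-1]); return im
def cloud(im):
    Z=im['range_z']; v,u=np.mgrid[:384,:512]
    P=np.stack([(u-im['cx'])/im['fx']*Z,(v-im['cy'])/im['fy']*Z,Z],-1)
    E=np.asarray(im['extrinsics']); W=(P-E[:3,3])@E[:3,:3]
    W[Z==0]=np.nan; return W
def proj(im,p):
    E=np.asarray(im['extrinsics']); c=E[:3,:3]@p+E[:3,3]
    return im['fx']*c[0]/c[2]+im['cx'], im['fy']*c[1]/c[2]+im['cy']
E
python3 - <<'E'
from h import *
a=grab('scene');b=grab('top')
cv2.imwrite('pics/both.png',cv2.resize(np.hstack([a['pixels'],b['pixels']])[:,:,::-1],(800,300)))
print(telemetry.get_obs())
for i in(a,b): print(i['fx'],i['extrinsics'])
E
```

```text
{'t': 0.1, 'qpos': array([-1.19498121e+00,  4.23720545e-01,  1.63058319e+00, -6.46049917e-06,
        1.08858144e+00, -1.89951491e-02]), 'qvel': array([ 6.05418973e-05, -1.57444721e-03, -2.97784072e-03, -3.26547716e-04,
       -2.25900230e-03,  8.01155306e-04]), 'joint_torque': array([ 7.52295400e-04, -5.45609915e+01, -2.74324358e+01,  6.46003545e-02,
        1.88150868e-02, -2.42845726e-05]), 'ee_pos': array([ 240.24489235, -576.46287503,  222.0187582 ]), 'orientation': array([-2.61337250e+00,  1.74220653e+00,  1.67235004e-03]), 'ft_force': array([-0.7339679 ,  0.15706894,  0.3506966 ]), 'moment': array([-0.04690285,  0.01130198,  0.01854565]), 'width': 87.73276450483553}
406.55061908644603 [[-7.12826927e-01  7.01305037e-01  7.00124054e-03  4.43613796e+02]
 [ 5.93595724e-01  6.08604569e-01 -5.26540212e-01 -3.00144819e+02]
 [-3.73526290e-01 -3.71176134e-01 -8.50121396e-01  1.39101049e+03]
 [ 0.00000000e+00  0.00000000e+00  0.00000000e+00  1.00000000e+00]]
391.06972864031303 [[-6.45611285e-03 -9.99978945e-01  6.53998216e-04  1.86827075e+01]
 [-9.94853886e-01  6.35689023e-03 -1.01120403e-01  6.11798071e+02]
 [ 1.01114116e-01 -1.30347740e-03 -9.94873980e-01  9.86367552e+02]
 [ 0.00000000e+00  0.00000000e+00  0.00000000e+00  1.00000000e+00]]
```

View pics/scene.png

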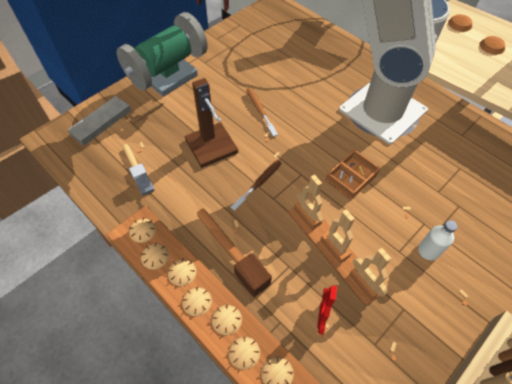

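View pics/top.png

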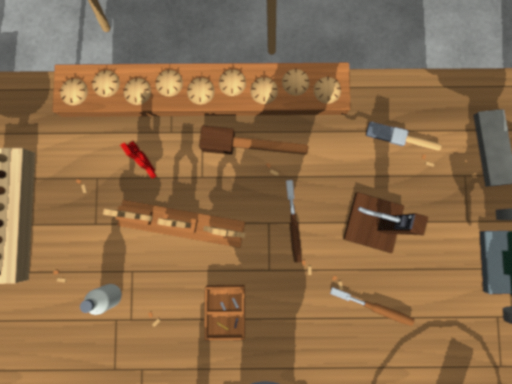

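Candidates in the scene view are the rack templates at (312,195), (340,232) and (375,268), plus the red look-alike at (328,305), which is excluded. I'll take a close crop to choose.

Run:
```python
from h import *
s=cv2.imread('pics/scene.png');t=cv2.imread('pics/top.png')
a=cv2.resize(s[165:315,280:410],(520,600),interpolation=cv2.INTER_CUBIC)
b=cv2.resize(t[190:260,90:260],(280,115),interpolation=cv2.INTER_CUBIC)
c=cv2.resize(t[180:260,335:435],(280,224),interpolation=cv2.INTER_CUBIC)
d=cv2.resize(s[70:170,180:280],(260,260),interpolation=cv2.INTER_CUBIC)
o=np.zeros((600,800,3),np.uint8);o[:,:520]=a;o[:115,520:]=b;o[115:339,520:]=c;o[340:600,520:780]=d
cv2.imwrite('pics/c1.png',o)
for n in('top','scene'):
    im=dict(np.load(n+'.npz'));W=cloud(im)
    m=(W[...,2]>60)&(W[...,2]<300)&(W[...,0]>300)&(W[...,0]<900)&(abs(W[...,1])<500)
    k,l,st,ce=cv2.connectedComponentsWithStats(m.astype(np.uint8))
    for i in range(1,k):
        if st[i,4]>8: 
            p=W[l==i]; print(n,ce[i].round(),st[i,4],'mean',p.mean(0).round(),'min',p.min(0).round(),'max',p.max(0).round())
```

```text
top [104.  84.] 287 mean [882. 409.  64.] min [857. 378.  60.] max [900. 443.  72.]
top [168.  84.] 278 mean [882. 243.  65.] min [858. 212.  60.] max [900. 277.  72.]
top [199.  89.] 359 mean [867. 161.  64.] min [836. 129.  60.] max [900. 191.  71.]
top [232.  83.] 278 mean [882.  78.  64.] min [857.  46.  60.] max [900. 111.  70.]
top [263.  89.] 378 mean [867.  -4.  64.] min [835. -37.  60.] max [899.  28.  72.]
top [295.  83.] 282 mean [883. -87.  64.] min [ 858. -117.   60.] max [900. -55.  72.]
top [327.  88.] 378 mean [ 867. -169.   64.] min [ 836. -202.   60.] max [ 898. -138.   72.]
top [74. 90.] 263 mean [866. 484.  64.] min [835. 463.  60.] max [900. 500.  71.]
top [135.  90.] 376 mean [867. 327.  64.] min [835. 294.  60.] max [899. 358.  71.]
top [206. 129.] 24 mean [762. 144.  62.] min [755. 131.  60.] max [770. 157.  64.]
top [216. 131.] 15 mean [757. 118.  62.] min [750. 111.  60.] max [767. 123.  64.]
top [223. 130.] 10 mean [759. 100.  61.] min [752.  95.  60.] max [765. 105.  62.]
top [212. 141.] 103 mean [730. 127.  61.] min [713. 103.  60.] max [752. 159.  64.]
t
[... 1369 characters left out ...]
2. 389. 199.]
scene [252. 270.] 389 mean [742. 119.  62.] min [710.  76.  60.] max [774. 160.  67.]
scene [181. 271.] 409 mean [869.  -3.  65.] min [837. -38.  60.] max [899.  28.  74.]
scene [268. 274.] 14 mean [721. 154.  61.] min [716. 148.  60.] max [725. 160.  64.]
scene [327. 306.] 422 mean [698. 313. 121.] min [642. 275.  60.] max [736. 341. 187.]
scene [198. 298.] 322 mean [883.  79.  65.] min [857.  45.  60.] max [900. 110.  72.]
scene [226. 318.] 507 mean [869. 162.  65.] min [836. 129.  60.] max [899. 193.  72.]
scene [246. 349.] 388 mean [883. 245.  65.] min [859. 210.  60.] max [900. 276.  72.]
scene [277. 372.] 561 mean [868. 326.  65.] min [837. 295.  60.] max [900. 358.  72.]
```

View pics/c1.png

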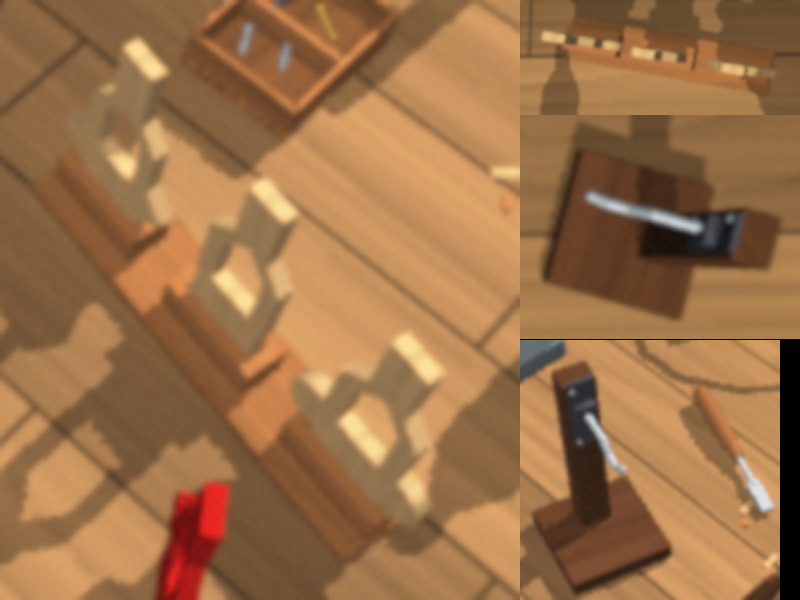

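The lobed template is the one at scene (375,268). It has round ears and spans about 112 mm. The one at (312,195) has pointed ears, (340,232) is plain, and (328,305) is red. Next I'll measure the poses.

Run:
```python
from h import *
C=[];
for n in('top','scene'):
    im=dict(np.load(n+'.npz'));W=cloud(im).reshape(-1,3);c=im['pixels'].reshape(-1,3).astype(int)
    def sel(x0,x1,y0,y1,z0,z1): 
        return (W[:,0]>x0)&(W[:,0]<x1)&(W[:,1]>y0)&(W[:,1]<y1)&(W[:,2]>z0)&(W[:,2]<z1)
    print(n)
    for y0,y1 in((270,395),(175,255),(40,155)):
      for z0,z1 in((60,110),(110,150),(155,193),(193,205)):
        p=W[sel(480,570,y0,y1,z0,z1)]
        if len(p)<5: continue
        d=np.linalg.svd(p[:,:2]-p[:,:2].mean(0),full_matrices=False)[2][0]
        print(y0,z0,len(p),p.mean(0).round(1),'y range',p[:,1].min().round(),p[:,1].max().round(),'yawline',np.degrees(np.arctan2(-d[0]*np.sign(d[1]),abs(d[1]))).round(1))
    # hook
    h=sel(480,570,-285,-180,150,260); p=W[h]
    print('hook n',len(p)); 
    o=np.argsort(-p[:,1])
    for q in np.array_split(p[o],10): print(q.mean(0).round(1),q[:,2].max().round(1))
    # base top
    b=W[sel(420,620,-360,-150,17,27)]
    r=cv2.minAreaRect(b[:,:2].astype(np.float32)); print('base',len(b),r)
    t=W[sel(480,570,-360,-250,235,262)]
    print('posttop',len(t),t.mean(0),cv2.minAreaRect(t[:,:2].astype(np.float32)))
    if n=='scene':
        g=W[sel(380,650,-200,60,5,40)]; print('gouge?',g.min(0),g.max(0))
```

```text
top
270 60 88 [539.3 298.4  81.3] y range 278.0 375.0 yawline -14.8
270 110 74 [541.8 313.1 133.1] y range 301.0 364.0 yawline -16.9
270 155 35 [543.5 321.  174.7] y range 317.0 345.0 yawline -30.7
270 193 80 [545.  333.5 195.6] y range 318.0 348.0 yawline -11.0
175 60 27 [522.8 198.4  86.1] y range 184.0 246.0 yawline -16.6
175 110 60 [519.9 195.8 133.7] y range 184.0 246.0 yawline -16.6
175 155 24 [521.7 203.3 174.4] y range 199.0 224.0 yawline -32.6
175 193 79 [523.3 215.5 195.7] y range 200.0 231.0 yawline -9.9
40 60 82 [500.9  89.6  74.6] y range 47.0 149.0 yawline -10.6
40 110 69 [500.6  91.  133. ] y range 66.0 129.0 yawline -10.6
40 155 13 [501.7  90.2 179.1] y range 82.0 110.0 yawline -17.7
40 193 75 [501.8  98.  195.9] y range 84.0 112.0 yawline -11.1
hook n 174
[ 548.2 -204.4  212.8] 216.8
[ 544.5 -216.7  202.9] 210.2
[ 541.9 -226.9  200.3] 204.2
[ 538.8 -236.5  202.1] 206.3
[ 536.3 -244.4  208.5] 213.6
[ 534.  -252.9  211.6] 214.8
[ 531.2 -261.5  212.5] 215.9
[ 528.5 -270.5  212.3] 215.2
[ 524.  -279.6  213.3] 223.4
[ 519.1 -284.3  210.3] 221.7
base 1963 ((522.95404052734
[... 974 characters left out ...]
1 196.6] y range 82.0 113.0 yawline -9.7
hook n 80
[ 550.3 -203.3  214.3] 217.7
[ 546.8 -216.7  204.8] 214.0
[ 543.5 -228.2  202.6] 206.3
[ 540.  -237.2  202.4] 207.2
[ 537.5 -243.1  206.8] 211.9
[ 536.7 -248.2  210.9] 214.9
[ 534.4 -256.6  213.2] 216.3
[ 531.8 -266.2  213.7] 215.7
[ 528.1 -276.2  213.1] 214.8
[ 519.1 -283.5  212.4] 219.1
base 1135 ((523.32470703125, -288.79888916015625), (132.6484832763672, 131.0159454345703), 73.25752258300781)
posttop 171 [ 520.04106804 -309.324276    244.54524479] ((517.3836669921875, -311.5660400390625), (39.722564697265625, 40.32091522216797), 73.10552215576172)
gouge? [ 382.20065231 -199.57710719    5.03229275] [643.97157321  59.84934518  38.53575992]
```

Run:
```python
from h import *
from scipy.optimize import least_squares
poly=np.array([[-25,14],[-9,0],[9,0],[24,12],[70,12]],float)  # s (tip->post), z rel saddle
def dist(q,p):
    a=np.radians(q[3]); ax=np.array([np.cos(a),np.sin(a)]); d=p[:,:2]-q[:2]
    P=np.stack([d@ax, d@np.array([-ax[1],ax[0]]), p[:,2]-q[2]],1)
    D=[]
    for A,B in zip(poly[:-1],poly[1:]):
        A3=np.array([A[0],0,A[1]]);v=np.array([B[0],0,B[1]])-A3
        t=np.clip((P-A3)@v/(v@v),0,1); D.append(np.linalg.norm(P-A3-t[:,None]*v,axis=1))
    return np.min(D,0)
pp=[]
for n in('top','scene'):
    W=cloud(dict(np.load(n+'.npz'))).reshape(-1,3)
    p=W[(abs(W[:,0]-530)<40)&(W[:,1]>-270)&(W[:,1]<-180)&(W[:,2]>180)&(W[:,2]<235)]
    pp.append(p)
for p in pp+[np.vstack(pp)]:
    r=least_squares(lambda q:dist(q,p)-4,[542,-228,201,-106.6],loss='soft_l1')
    print(len(p),r.x.round(2),np.abs(r.fun).mean().round(2))
```

```text
131 [ 540.9  -231.02  201.58 -107.18] 1.36
62 [ 541.89 -228.2   198.91 -106.01] 0.93
193 [ 541.99 -227.34  197.83 -106.24] 0.99
```

{"method": "jog_arm", "body": {
  "travel": [
    [0.025,0.095,0.03],
    [0.05,0.19,0.06],
    [0.075,0.285,0.09],
    [0.1,0.38,0.12],
    [0.125,0.475,0.15],
    [0.15,0.57,0.15],
    [0.175,0.665,0.15],
    [0.2,0.76,0.15],
    [0.225,0.855,0.15],
    [0.25,0.95,0.15]
  ],
  "dr": [
    [0,0,0.08],
    [0,0,0.16],
    [0,0,0.24],
    [0,0,0.32],
    [0,0,0.4],
    [0,0,0.48],
    [0,0,0.56],
    [0,0,0.64],
    [0,0,0.72],
    [0,0,0.8]
  ],
  "hand": 1
}}

```text
t: 1.1
ee_pos: [340.1, -194.9, 281.9]
orientation: [-3.139, -0.134, 0.002]
ft_force: [-0.1, -0.7, -0.1]
width: 87.9
```

{"method": "jog_arm", "body": {
  "travel": [
    [0.02,0.095,0],
    [0.04,0.19,0],
    [0.06,0.285,0],
    [0.08,0.38,0],
    [0.11,0.475,0],
    [0.14,0.57,0],
    [0.17,0.665,0],
    [0.2,0.76,0],
    [0.23,0.855,0],
    [0.26,0.95,0]
  ],
  "dr": [
    [0,0,0.083],
    [0,0,0.166],
    [0,0,0.249],
    [0,0,0.332],
    [0,0,0.415],
    [0,0,0.498],
    [0,0,0.581],
    [0,0,0.664],
    [0,0,0.747],
    [0,0,0.83]
  ]
}}

```text
t: 2.1
ee_pos: [444.1, 186.8, 281.7]
orientation: [2.407, 2.017, -0.002]
ft_force: [1.3, 0.4, -0.2]
width: 87.7
```

{"method": "jog_arm", "body": {
  "travel": [
    [0.05,0.06,0],
    [0.1,0.12,0],
    [0.15,0.18,0],
    [0.2,0.24,0],
    [0.24,0.3,0],
    [0.254,0.36,0],
    [0.254,0.367,-0.03],
    [0.254,0.367,-0.06],
    [0.254,0.367,-0.09],
    [0.254,0.367,-0.09]
  ],
  "dr": [
    [0,0,0],
    [0,0,0],
    [0,0,0],
    [0,0,0],
    [0,0,0],
    [0,0,0],
    [0,0,0],
    [0,0,0],
    [0,0,0],
    [0,0,0]
  ]
}}

```text
t: 3.1
ee_pos: [544.0, 331.9, 243.0]
orientation: [2.408, 2.017, -0.01]
ft_force: [-0.6, -0.8, 0.4]
width: 87.5
```

Run:
```python
from h import *
im=grab('wrist','w1'); print({k:im[k] for k in('fx','cx','cy')}); o=telemetry.get_obs();print(o['ee_pos'],o['orientation'])
E=np.asarray(im['extrinsics']); Z=im['range_z']; v,u=np.mgrid[:384,:512]
dx=(u-im['cx'])/im['fx'];dy=(v-im['cy'])/im['fy'];r=np.hypot(dx,dy)+1e-9
tn=np.tan(np.minimum(r,1.4))/r
P=np.stack([dx*tn*Z,dy*tn*Z,Z],-1);W=((P-E[:3,3])@E[:3,:3]).reshape(-1,3)[(Z>0).ravel()]
p=W[(W[:,2]>193)&(W[:,2]<201)&(abs(W[:,0]-545)<40)&(abs(W[:,1]-334)<40)]
print(len(p),p.mean(0),cv2.minAreaRect(p[:,:2].astype(np.float32)))
```

```text
{'fx': 297.3186396354542, 'cx': 252.4139504737515, 'cy': 195.00813228811592}
[544.73557075 332.28352958 244.24925889] [ 2.40839772  2.01659517 -0.0070119 ]
659 [546.70332403 334.16539419 195.77312639] ((547.0224609375, 334.09747314453125), (29.631914138793945, 12.61136531829834), 79.43598175048828)
```

View pics/w1.png

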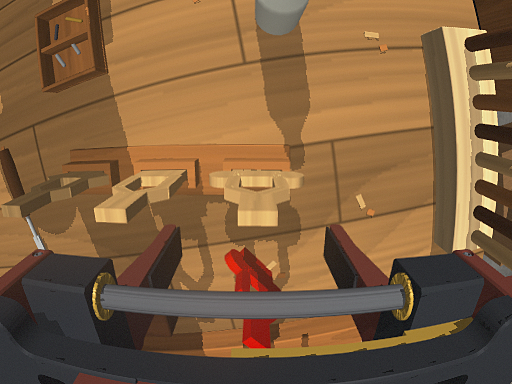

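{"method": "jog_arm", "body": {
  "travel": [
    [0.005,0.0045,0],
    [0.005,0.0045,-0.03],
    [0.005,0.0045,-0.06],
    [0.005,0.0045,-0.09],
    [0.005,0.0045,-0.12],
    [0.005,0.0045,-0.15],
    [0.005,0.0045,-0.18],
    [0.005,0.0045,-0.2],
    [0.005,0.0045,-0.213],
    [0.005,0.0045,-0.213]
  ],
  "dr": [
    [0,0,0],
    [0,0,0],
    [0,0,0],
    [0,0,0],
    [0,0,0],
    [0,0,0],
    [0,0,0],
    [0,0,0],
    [0,0,0],
    [0,0,0]
  ]
}}

```text
t: 4.15
ee_pos: [546.4, 333.9, 158.2]
orientation: [2.408, 2.017, -0.009]
ft_force: [-0.1, -0.1, 0.2]
width: 87.6
```

{"method": "jog_arm", "body": {
  "travel": [
    [0,0,0],
    [0,0,0],
    [0,0,0],
    [0,0,0],
    [0,0,0],
    [0,0,0],
    [0,0,0],
    [0,0,0],
    [0,0,0],
    [0,0,0]
  ],
  "dr": [
    [0,0,0],
    [0,0,0],
    [0,0,0],
    [0,0,0],
    [0,0,0],
    [0,0,0],
    [0,0,0],
    [0,0,0],
    [0,0,0],
    [0,0,0]
  ],
  "hand": -1
}}

```text
t: 5.15
ee_pos: [546.4, 333.9, 158.2]
orientation: [2.408, 2.017, -0.009]
ft_force: [0.5, -0.3, 1.1]
width: 29.9
```

{"method": "jog_arm", "body": {
  "travel": [
    [0,0,0.03],
    [0,0,0.06],
    [0,0,0.1],
    [0,0,0.15],
    [0,0,0.2],
    [0,0,0.27],
    [0,0,0.34],
    [0,0,0.42],
    [0,0,0.5],
    [0,0,0.55]
  ],
  "dr": [
    [0,0,0],
    [0,0,0],
    [0,0,0],
    [0,0,0],
    [0,0,0],
    [0,0,0],
    [0,0,0],
    [0,0,0],
    [0,0,0],
    [0,0,0]
  ]
}}

```text
t: 6.15
ee_pos: [546.8, 334.1, 382.9]
orientation: [2.408, 2.016, -0.002]
ft_force: [0.8, 0.4, -1.8]
width: 29.8
```

{"method": "jog_arm", "body": {
  "travel": [
    [0.005,-0.06,0],
    [0.01,-0.14,0],
    [0.015,-0.23,0],
    [0.02,-0.32,0],
    [0.025,-0.41,0],
    [0.03,-0.5,0],
    [0.035,-0.59,0],
    [0.04,-0.68,0],
    [0.045,-0.77,0],
    [0.05,-0.86,0]
  ],
  "dr": [
    [0,0,-0.06],
    [0,0,-0.14],
    [0,0,-0.22],
    [0,0,-0.3],
    [0,0,-0.38],
    [0,0,-0.46],
    [0,0,-0.54],
    [0,0,-0.62],
    [0,0,-0.7],
    [0,0,-0.78]
  ]
}}

```text
t: 7.15
ee_pos: [566.5, -11.3, 384.6]
orientation: [3.131, 0.257, 0.0]
ft_force: [-0.1, 0.9, -0.7]
width: 29.9
```

{"method": "jog_arm", "body": {
  "travel": [
    [0,-0.08,0],
    [0,-0.16,0],
    [0,-0.24,0],
    [0,-0.32,-0.05],
    [0,-0.34,-0.11],
    [0,-0.34,-0.17],
    [0,-0.34,-0.23],
    [0,-0.34,-0.29],
    [0,-0.34,-0.33],
    [0,-0.34,-0.33]
  ],
  "dr": [
    [0,0,-0.06],
    [0,0,-0.12],
    [0,0,-0.18],
    [0,0,-0.24],
    [0,0,-0.288],
    [0,0,-0.288],
    [0,0,-0.288],
    [0,0,-0.288],
    [0,0,-0.288],
    [0,0,-0.288]
  ]
}}

```text
t: 8.15
ee_pos: [565.2, -147.0, 251.5]
orientation: [3.109, -0.452, -0.005]
ft_force: [0.6, -0.8, -1.2]
width: 30.0
```

Run:
```python
from h import *
a=grab('scene','s2');b=grab('top','t2'); o=telemetry.get_obs();print(o['ee_pos'],o['orientation'])
x=cv2.resize(a['pixels'][60:180,170:290,::-1],(400,400),interpolation=cv2.INTER_CUBIC)
y=cv2.resize(b['pixels'][140:260,300:420,::-1],(400,400),interpolation=cv2.INTER_CUBIC)
cv2.imwrite('pics/c2.png',np.hstack([x,y]))
for im in(a,b):
    W=cloud(im);m=(W[...,1]>-185)&(W[...,1]<-90)&(W[...,0]>490)&(W[...,0]<640)&(W[...,2]>90)&(W[...,2]<240)
    p=W[m]; 
    for z0,z1 in((95,140),(140,180),(180,225),(225,250)):
        q=p[(p[:,2]>=z0)&(p[:,2]<z1)]
        if len(q)>10: print(z0,len(q),q.mean(0).round(1),q.min(0).round(),q.max(0).round())
```

```text
[ 566.86210182 -147.44234779  253.86442795] [ 3.10839550e+00 -4.51361787e-01  1.50307578e-03]
95 158 [ 567.7 -144.3  122.8] [ 535. -162.  104.] [ 600. -135.  140.]
140 397 [ 567.5 -145.5  161.1] [ 513. -170.  140.] [ 619. -127.  180.]
180 162 [ 566.2 -145.1  202.9] [ 531. -163.  180.] [ 596. -132.  225.]
225 80 [ 569.8 -146.   231.9] [ 537. -162.  225.] [ 592. -136.  240.]
95 55 [ 565.9 -142.7  123.3] [ 537. -151.  104.] [ 594. -135.  140.]
140 131 [ 558.5 -141.1  161.3] [ 513. -158.  141.] [ 618. -127.  180.]
```

View pics/c2.png

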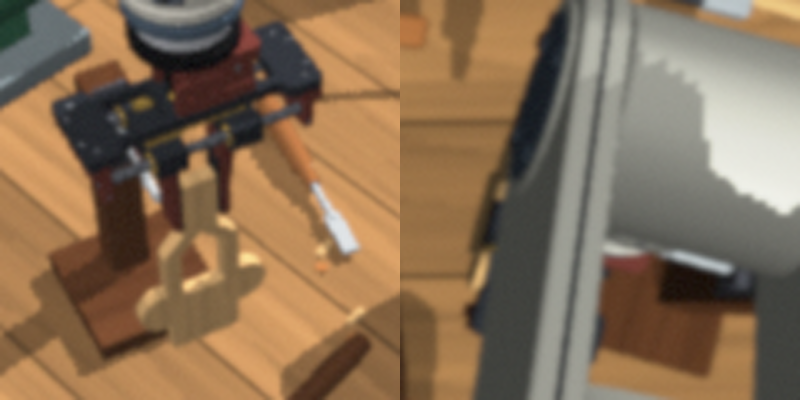

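{"method": "jog_arm", "body": {
  "travel": [
    [-0.006,-0.02,0],
    [-0.014,-0.045,0],
    [-0.0218,-0.07,0],
    [-0.0296,-0.095,0],
    [-0.0373,-0.12,0],
    [-0.0451,-0.145,0],
    [-0.053,-0.17,0],
    [-0.059,-0.19,0],
    [-0.0635,-0.204,0],
    [-0.0635,-0.204,0]
  ],
  "dr": [
    [0,0,0],
    [0,0,0],
    [0,0,0],
    [0,0,0],
    [0,0,0],
    [0,0,0],
    [0,0,0],
    [0,0,0],
    [0,0,0],
    [0,0,0]
  ]
}}

```text
t: 9.25
ee_pos: [541.2, -229.7, 253.8]
orientation: [3.108, -0.453, 0.001]
ft_force: [-0.7, 0.3, -1.7]
width: 29.7
```

Run:
```python
from h import *
a=grab('scene','s3'); o=telemetry.get_obs();print(o['ee_pos'],o['ft_force'],o['width'])
cv2.imwrite('pics/c3.png',cv2.resize(a['pixels'][60:180,160:280,::-1],(600,600),interpolation=cv2.INTER_CUBIC))
```

```text
[ 541.3511321  -229.29677227  253.79227443] [ 0.1622837  -0.00338133 -2.2572953 ] 29.83432735090902
```

View pics/c3.png

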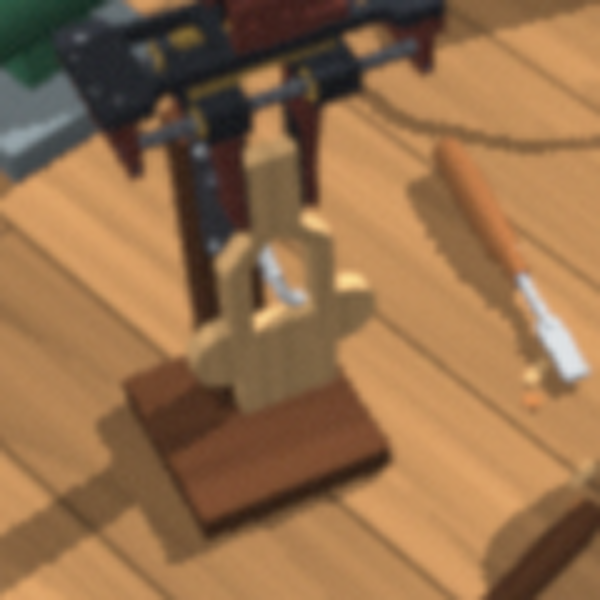

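The bar is threaded: the hook tip shows inside the hole at crop (290,300). I'll lower it now and feel for contact.

{"method": "jog_arm", "body": {
  "travel": [
    [0,0,-0.007],
    [0,0,-0.014],
    [0,0,-0.021],
    [0,0,-0.028],
    [0,0,-0.035],
    [0,0,-0.042],
    [0,0,-0.047],
    [0,0,-0.051],
    [0,0,-0.053],
    [0,0,-0.053]
  ],
  "dr": [
    [0,0,0],
    [0,0,0],
    [0,0,0],
    [0,0,0],
    [0,0,0],
    [0,0,0],
    [0,0,0],
    [0,0,0],
    [0,0,0],
    [0,0,0]
  ]
}}

```text
t: 10.3
ee_pos: [541.3, -229.3, 232.5]
orientation: [3.108, -0.452, 0.001]
ft_force: [-0.4, 0.1, -0.3]
width: 29.6
```

{"method": "jog_arm", "body": {
  "travel": [
    [0,0,-0.0005],
    [0,0,-0.001],
    [0,0,-0.0015],
    [0,0,-0.002],
    [0,0,-0.0025],
    [0,0,-0.003],
    [0,0,-0.0035],
    [0,0,-0.004],
    [0,0,-0.004],
    [0,0,-0.004]
  ],
  "dr": [
    [0,0,0],
    [0,0,0],
    [0,0,0],
    [0,0,0],
    [0,0,0],
    [0,0,0],
    [0,0,0],
    [0,0,0],
    [0,0,0],
    [0,0,0]
  ]
}}

```text
t: 11.3
ee_pos: [541.3, -229.3, 230.9]
orientation: [3.108, -0.452, 0.001]
ft_force: [0.2, -1.5, -1.7]
width: 29.5
```

{"method": "jog_arm", "body": {
  "travel": [
    [0,0,-0.0004],
    [0,0,-0.0008],
    [0,0,-0.0012],
    [0,0,-0.0016],
    [0,0,-0.002],
    [0,0,-0.0024],
    [0,0,-0.0028],
    [0,0,-0.0028],
    [0,0,-0.0028],
    [0,0,-0.0028]
  ],
  "dr": [
    [0,0,0],
    [0,0,0],
    [0,0,0],
    [0,0,0],
    [0,0,0],
    [0,0,0],
    [0,0,0],
    [0,0,0],
    [0,0,0],
    [0,0,0]
  ]
}}

```text
t: 12.3
ee_pos: [541.3, -229.3, 229.8]
orientation: [3.108, -0.453, 0.001]
ft_force: [-0.1, 0.0, -2.4]
width: 29.8
```

{"method": "jog_arm", "body": {
  "travel": [
    [0,0,-0.0004],
    [0,0,-0.0008],
    [0,0,-0.0012],
    [0,0,-0.0016],
    [0,0,-0.002],
    [0,0,-0.0024],
    [0,0,-0.0028],
    [0,0,-0.0028],
    [0,0,-0.0028],
    [0,0,-0.0028]
  ],
  "dr": [
    [0,0,0],
    [0,0,0],
    [0,0,0],
    [0,0,0],
    [0,0,0],
    [0,0,0],
    [0,0,0],
    [0,0,0],
    [0,0,0],
    [0,0,0]
  ]
}}

```text
t: 13.3
ee_pos: [541.3, -229.3, 228.7]
orientation: [3.108, -0.452, 0.001]
ft_force: [-0.3, 0.6, -1.0]
width: 29.9
```

{"method": "jog_arm", "body": {
  "travel": [
    [0,0,-0.0004],
    [0,0,-0.0008],
    [0,0,-0.0012],
    [0,0,-0.0016],
    [0,0,-0.002],
    [0,0,-0.0024],
    [0,0,-0.0028],
    [0,0,-0.0028],
    [0,0,-0.0028],
    [0,0,-0.0028]
  ],
  "dr": [
    [0,0,0],
    [0,0,0],
    [0,0,0],
    [0,0,0],
    [0,0,0],
    [0,0,0],
    [0,0,0],
    [0,0,0],
    [0,0,0],
    [0,0,0]
  ]
}}

```text
t: 14.3
ee_pos: [541.4, -229.3, 227.6]
orientation: [3.108, -0.452, 0.001]
ft_force: [0.5, 0.3, -2.8]
width: 29.8
```

{"method": "jog_arm", "body": {
  "travel": [
    [0,0,-0.0004],
    [0,0,-0.0008],
    [0,0,-0.0012],
    [0,0,-0.0016],
    [0,0,-0.002],
    [0,0,-0.0024],
    [0,0,-0.0028],
    [0,0,-0.0028],
    [0,0,-0.0028],
    [0,0,-0.0028]
  ],
  "dr": [
    [0,0,0],
    [0,0,0],
    [0,0,0],
    [0,0,0],
    [0,0,0],
    [0,0,0],
    [0,0,0],
    [0,0,0],
    [0,0,0],
    [0,0,0]
  ]
}}

```text
t: 15.3
ee_pos: [541.4, -229.3, 226.5]
orientation: [3.108, -0.452, 0.001]
ft_force: [-0.2, 0.2, -1.4]
width: 29.7
```

{"method": "jog_arm", "body": {
  "travel": [
    [0,0,-0.0004],
    [0,0,-0.0008],
    [0,0,-0.0012],
    [0,0,-0.0016],
    [0,0,-0.002],
    [0,0,-0.0024],
    [0,0,-0.0024],
    [0,0,-0.0024],
    [0,0,-0.0024],
    [0,0,-0.0024]
  ],
  "dr": [
    [0,0,0],
    [0,0,0],
    [0,0,0],
    [0,0,0],
    [0,0,0],
    [0,0,0],
    [0,0,0],
    [0,0,0],
    [0,0,0],
    [0,0,0]
  ]
}}

```text
t: 16.3
ee_pos: [541.4, -229.3, 225.5]
orientation: [3.108, -0.452, 0.001]
ft_force: [0.2, 0.2, -1.8]
width: 29.9
```

{"method": "jog_arm", "body": {
  "travel": [
    [0,0,-0.0004],
    [0,0,-0.0008],
    [0,0,-0.0012],
    [0,0,-0.0016],
    [0,0,-0.002],
    [0,0,-0.0024],
    [0,0,-0.0024],
    [0,0,-0.0024],
    [0,0,-0.0024],
    [0,0,-0.0024]
  ],
  "dr": [
    [0,0,0],
    [0,0,0],
    [0,0,0],
    [0,0,0],
    [0,0,0],
    [0,0,0],
    [0,0,0],
    [0,0,0],
    [0,0,0],
    [0,0,0]
  ]
}}

```text
t: 17.3
ee_pos: [541.3, -229.3, 224.6]
orientation: [3.108, -0.453, 0.001]
ft_force: [0.4, -0.3, -2.4]
width: 30.0
```

{"method": "jog_arm", "body": {
  "travel": [
    [0,0,-0.0004],
    [0,0,-0.0008],
    [0,0,-0.0012],
    [0,0,-0.0016],
    [0,0,-0.002],
    [0,0,-0.002],
    [0,0,-0.002],
    [0,0,-0.002],
    [0,0,-0.002],
    [0,0,-0.002]
  ],
  "dr": [
    [0,0,0],
    [0,0,0],
    [0,0,0],
    [0,0,0],
    [0,0,0],
    [0,0,0],
    [0,0,0],
    [0,0,0],
    [0,0,0],
    [0,0,0]
  ]
}}

```text
t: 18.3
ee_pos: [541.4, -229.4, 223.8]
orientation: [3.108, -0.453, 0.001]
ft_force: [0.8, 0.9, -1.4]
width: 29.8
```

{"method": "jog_arm", "body": {
  "travel": [
    [0,0,-0.0004],
    [0,0,-0.0008],
    [0,0,-0.0012],
    [0,0,-0.0016],
    [0,0,-0.002],
    [0,0,-0.002],
    [0,0,-0.002],
    [0,0,-0.002],
    [0,0,-0.002],
    [0,0,-0.002]
  ],
  "dr": [
    [0,0,0],
    [0,0,0],
    [0,0,0],
    [0,0,0],
    [0,0,0],
    [0,0,0],
    [0,0,0],
    [0,0,0],
    [0,0,0],
    [0,0,0]
  ]
}}

```text
t: 19.3
ee_pos: [541.4, -229.3, 223.0]
orientation: [3.108, -0.452, 0.001]
ft_force: [-0.7, 1.0, -1.7]
width: 30.0
```

{"method": "jog_arm", "body": {
  "travel": [
    [0,0,-0.0004],
    [0,0,-0.0008],
    [0,0,-0.0012],
    [0,0,-0.0016],
    [0,0,-0.002],
    [0,0,-0.002],
    [0,0,-0.002],
    [0,0,-0.002],
    [0,0,-0.002],
    [0,0,-0.002]
  ],
  "dr": [
    [0,0,0],
    [0,0,0],
    [0,0,0],
    [0,0,0],
    [0,0,0],
    [0,0,0],
    [0,0,0],
    [0,0,0],
    [0,0,0],
    [0,0,0]
  ]
}}

```text
t: 20.3
ee_pos: [541.4, -229.3, 222.2]
orientation: [3.108, -0.453, 0.001]
ft_force: [0.2, 0.4, -1.8]
width: 29.8
```

{"method": "jog_arm", "body": {
  "travel": [
    [0,0,-0.0004],
    [0,0,-0.0008],
    [0,0,-0.0012],
    [0,0,-0.0016],
    [0,0,-0.002],
    [0,0,-0.002],
    [0,0,-0.002],
    [0,0,-0.002],
    [0,0,-0.002],
    [0,0,-0.002]
  ],
  "dr": [
    [0,0,0],
    [0,0,0],
    [0,0,0],
    [0,0,0],
    [0,0,0],
    [0,0,0],
    [0,0,0],
    [0,0,0],
    [0,0,0],
    [0,0,0]
  ]
}}

```text
t: 21.3
ee_pos: [541.4, -229.3, 221.4]
orientation: [3.108, -0.453, 0.001]
ft_force: [-0.6, 0.2, -2.3]
width: 29.7
```

{"method": "jog_arm", "body": {
  "travel": [
    [0,0,-0.0004],
    [0,0,-0.0008],
    [0,0,-0.0012],
    [0,0,-0.0016],
    [0,0,-0.002],
    [0,0,-0.002],
    [0,0,-0.002],
    [0,0,-0.002],
    [0,0,-0.002],
    [0,0,-0.002]
  ],
  "dr": [
    [0,0,0],
    [0,0,0],
    [0,0,0],
    [0,0,0],
    [0,0,0],
    [0,0,0],
    [0,0,0],
    [0,0,0],
    [0,0,0],
    [0,0,0]
  ]
}}

```text
t: 22.3
ee_pos: [541.4, -229.3, 220.6]
orientation: [3.108, -0.452, 0.002]
ft_force: [0.4, -0.4, -0.4]
width: 30.0
```

{"method": "jog_arm", "body": {
  "travel": [
    [0,0,-0.0004],
    [0,0,-0.0008],
    [0,0,-0.0012],
    [0,0,-0.0014],
    [0,0,-0.0014],
    [0,0,-0.0014],
    [0,0,-0.0014],
    [0,0,-0.0014],
    [0,0,-0.0014],
    [0,0,-0.0014]
  ],
  "dr": [
    [0,0,0],
    [0,0,0],
    [0,0,0],
    [0,0,0],
    [0,0,0],
    [0,0,0],
    [0,0,0],
    [0,0,0],
    [0,0,0],
    [0,0,0]
  ]
}}

```text
t: 23.3
ee_pos: [541.4, -229.3, 220.1]
orientation: [3.108, -0.452, 0.002]
ft_force: [0.8, 0.1, -0.3]
width: 29.7
```

{"method": "jog_arm", "body": {
  "travel": [
    [0,0,-0.0004],
    [0,0,-0.0008],
    [0,0,-0.0012],
    [0,0,-0.0014],
    [0,0,-0.0014],
    [0,0,-0.0014],
    [0,0,-0.0014],
    [0,0,-0.0014],
    [0,0,-0.0014],
    [0,0,-0.0014]
  ],
  "dr": [
    [0,0,0],
    [0,0,0],
    [0,0,0],
    [0,0,0],
    [0,0,0],
    [0,0,0],
    [0,0,0],
    [0,0,0],
    [0,0,0],
    [0,0,0]
  ]
}}

```text
t: 24.3
ee_pos: [541.5, -229.4, 219.6]
orientation: [3.108, -0.452, 0.002]
ft_force: [0.9, 1.4, 1.1]
width: 29.9
```

{"method": "jog_arm", "body": {
  "travel": [
    [0,0,-0.0004],
    [0,0,-0.0008],
    [0,0,-0.001],
    [0,0,-0.001],
    [0,0,-0.001],
    [0,0,-0.001],
    [0,0,-0.001],
    [0,0,-0.001],
    [0,0,-0.001],
    [0,0,-0.001]
  ],
  "dr": [
    [0,0,0],
    [0,0,0],
    [0,0,0],
    [0,0,0],
    [0,0,0],
    [0,0,0],
    [0,0,0],
    [0,0,0],
    [0,0,0],
    [0,0,0]
  ]
}}

```text
t: 25.3
ee_pos: [541.6, -229.4, 219.2]
orientation: [3.108, -0.452, 0.002]
ft_force: [2.0, 0.2, 1.8]
width: 29.6
```

{"method": "jog_arm", "body": {
  "travel": [
    [0.0006,-0.0002,0],
    [0.0012,-0.0004,0],
    [0.0018,-0.0005,0],
    [0.0024,-0.0007,0],
    [0.0024,-0.0007,0],
    [0.0024,-0.0007,0],
    [0.0024,-0.0007,0],
    [0.0024,-0.0007,0],
    [0.0024,-0.0007,0],
    [0.0024,-0.0007,0]
  ],
  "dr": [
    [0,0,0],
    [0,0,0],
    [0,0,0],
    [0,0,0],
    [0,0,0],
    [0,0,0],
    [0,0,0],
    [0,0,0],
    [0,0,0],
    [0,0,0]
  ]
}}

```text
t: 26.3
ee_pos: [542.3, -229.6, 219.1]
orientation: [3.109, -0.452, 0.001]
ft_force: [-2.3, 2.5, 0.9]
width: 29.8
```

Run:
```python
from h import *
f=[]
for i in range(6):
    imaging.get_image('top'); o=telemetry.get_obs(); f.append(o['ft_force'])
print(np.mean(f,0).round(2),np.std(f,0).round(2),o['t'],o['ee_pos'].round(2),o['moment'].round(2))
```

```text
[-2.34  1.77  1.22] [0.33 0.65 0.43] 26.6 [ 542.33 -229.58  219.12] [0.29 0.45 0.06]
```

{"method": "jog_arm", "body": {
  "travel": [
    [-0.0005,0.0001,0],
    [-0.001,0.0003,-0.0003],
    [-0.001,0.0003,-0.0006],
    [-0.001,0.0003,-0.001],
    [-0.001,0.0003,-0.001],
    [-0.001,0.0003,-0.001],
    [-0.001,0.0003,-0.001],
    [-0.001,0.0003,-0.001],
    [-0.001,0.0003,-0.001],
    [-0.001,0.0003,-0.001]
  ],
  "dr": [
    [0,0,0],
    [0,0,0],
    [0,0,0],
    [0,0,0],
    [0,0,0],
    [0,0,0],
    [0,0,0],
    [0,0,0],
    [0,0,0],
    [0,0,0]
  ]
}}

```text
t: 27.6
ee_pos: [542.1, -229.5, 218.8]
orientation: [3.108, -0.452, 0.002]
ft_force: [-0.9, 1.4, 3.2]
width: 29.9
```

```bash
cat > f.py <<'E'
from h import *
f=[]
for i in range(4):
    imaging.get_image('top'); o=telemetry.get_obs(); f.append(o['ft_force'])
print(np.mean(f,0).round(2),o['t'],o['ee_pos'].round(2),o['moment'].round(2))
E
python3 f.py
```

```text
[-0.36  0.65  2.38] 27.8 [ 542.08 -229.49  218.81] [ 0.18  0.02 -0.04]
```

{"method": "jog_arm", "body": {
  "travel": [
    [0,0,-0.0004],
    [0,0,-0.0008],
    [0,0,-0.0012],
    [0,0,-0.0012],
    [0,0,-0.0012],
    [0,0,-0.0012],
    [0,0,-0.0012],
    [0,0,-0.0012],
    [0,0,-0.0012],
    [0,0,-0.0012]
  ],
  "dr": [
    [0,0,0],
    [0,0,0],
    [0,0,0],
    [0,0,0],
    [0,0,0],
    [0,0,0],
    [0,0,0],
    [0,0,0],
    [0,0,0],
    [0,0,0]
  ]
}}

```text
t: 28.8
ee_pos: [542.1, -229.5, 218.4]
orientation: [3.108, -0.452, 0.002]
ft_force: [-1.4, 0.9, 4.9]
width: 30.0
```

```bash
python3 f.py
```

```text
[-0.98  1.56  5.23] 29.0 [ 542.16 -229.53  218.43] [ 0.21  0.14 -0.06]
```

{"method": "jog_arm", "body": {
  "travel": [
    [0,0,-0.0004],
    [0,0,-0.0008],
    [0,0,-0.0008],
    [0,0,-0.0008],
    [0,0,-0.0008],
    [0,0,-0.0008],
    [0,0,-0.0008],
    [0,0,-0.0008],
    [0,0,-0.0008],
    [0,0,-0.0008]
  ],
  "dr": [
    [0,0,0],
    [0,0,0],
    [0,0,0],
    [0,0,0],
    [0,0,0],
    [0,0,0],
    [0,0,0],
    [0,0,0],
    [0,0,0],
    [0,0,0]
  ]
}}

```text
t: 30.0
ee_pos: [542.1, -229.5, 218.3]
orientation: [3.108, -0.453, 0.002]
ft_force: [-1.0, 2.1, 5.9]
width: 30.0
```

```bash
python3 f.py
```

```text
[-1.2   1.77  5.92] 30.2 [ 542.18 -229.54  218.31] [ 0.24  0.2  -0.07]
```

{"method": "jog_arm", "body": {
  "travel": [
    [0,0,-0.0006],
    [0,0,-0.001],
    [0,0,-0.0013],
    [0,0,-0.0013],
    [0,0,-0.0013],
    [0,0,-0.0013],
    [0,0,-0.0013],
    [0,0,-0.0013],
    [0,0,-0.0013],
    [0,0,-0.0013]
  ],
  "dr": [
    [0,0,0],
    [0,0,0],
    [0,0,0],
    [0,0,0],
    [0,0,0],
    [0,0,0],
    [0,0,0],
    [0,0,0],
    [0,0,0],
    [0,0,0]
  ]
}}

```text
t: 31.2
ee_pos: [542.2, -229.6, 218.1]
orientation: [3.108, -0.452, 0.003]
ft_force: [-1.2, 1.6, 6.8]
width: 30.0
```

```bash
python3 f.py
```

```text
[-1.57  1.68  7.02] 31.4 [ 542.24 -229.57  218.16] [ 0.22  0.3  -0.05]
```

{"method": "jog_arm", "body": {
  "travel": [
    [0,0,-0.0006],
    [0,0,-0.0012],
    [0,0,-0.0016],
    [0,0,-0.0016],
    [0,0,-0.0016],
    [0,0,-0.0016],
    [0,0,-0.0016],
    [0,0,-0.0016],
    [0,0,-0.0016],
    [0,0,-0.0016]
  ],
  "dr": [
    [0,0,0],
    [0,0,0],
    [0,0,0],
    [0,0,0],
    [0,0,0],
    [0,0,0],
    [0,0,0],
    [0,0,0],
    [0,0,0],
    [0,0,0]
  ]
}}

```text
t: 32.4
ee_pos: [542.2, -229.6, 218.0]
orientation: [3.108, -0.452, 0.003]
ft_force: [-1.1, 1.7, 7.4]
width: 29.7
```

```bash
python3 f.py
python3 - <<'E'
from h import *
a=grab('scene','s4')
cv2.imwrite('pics/c4.png',cv2.resize(a['pixels'][60:180,160:280,::-1],(600,600),interpolation=cv2.INTER_CUBIC))
W=cloud(a).reshape(-1,3)
for z0,z1 in((72,100),(100,140),(140,190),(205,245)):
    p=W[(W[:,2]>z0)&(W[:,2]<z1)&(abs(W[:,0]-542)<60)&(W[:,1]>-245)&(W[:,1]<-205)]
    if len(p)>5: d=p[:,:2]-[542.1,-229.5]; s=d@[.284,.959]; print(z0,len(p),'along',np.median(s).round(1),'across',(d@[.959,-.284]).min().round(1),(d@[.959,-.284]).max().round(1),p[:,2].min().round(1))
E
```

```text
[-2.    1.83  8.27] 32.6 [ 542.26 -229.57  217.99] [ 0.31  0.42 -0.02]
72 119 along 3.5 across -29.7 30.4 72.4
100 338 along 3.5 across -54.3 55.6 100.1
140 175 along 3.2 across -47.2 47.4 140.1
205 173 along 4.9 across -25.7 24.1 205.0
```

View pics/c4.png

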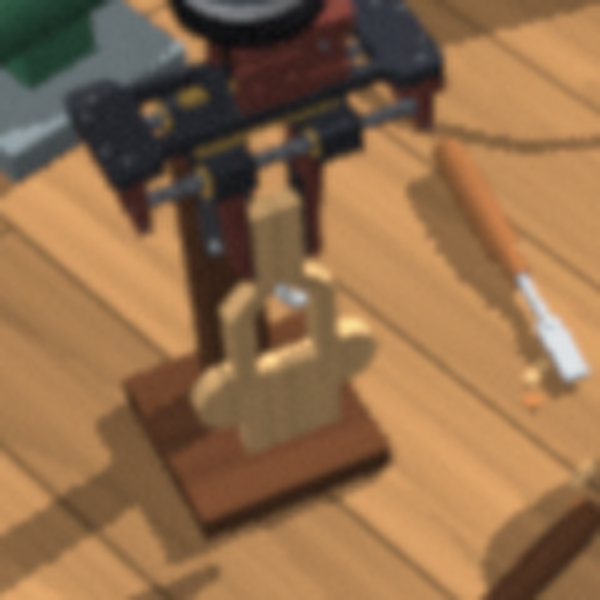

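{"method": "jog_arm", "body": {
  "travel": [
    [0,0,0.0006],
    [0,0,0.0012],
    [0,0,0.0018],
    [0,0,0.0022],
    [0,0,0.0022],
    [0,0,0.0022],
    [0,0,0.0022],
    [0,0,0.0022],
    [0,0,0.0022],
    [0,0,0.0022]
  ],
  "dr": [
    [0,0,0],
    [0,0,0],
    [0,0,0],
    [0,0,0],
    [0,0,0],
    [0,0,0],
    [0,0,0],
    [0,0,0],
    [0,0,0],
    [0,0,0]
  ]
}}

```text
t: 33.65
ee_pos: [542.2, -229.5, 218.8]
orientation: [3.108, -0.453, 0.003]
ft_force: [-0.6, 1.4, 2.6]
width: 29.8
```

```bash
python3 f.py
```

```text
[-1.09  1.38  2.93] 33.85 [ 542.17 -229.54  218.8 ] [ 0.2   0.22 -0.  ]
```

{"method": "jog_arm", "body": {
  "travel": [
    [0,0,0.0004],
    [0,0,0.0008],
    [0,0,0.0012],
    [0,0,0.0012],
    [0,0,0.0012],
    [0,0,0.0012],
    [0,0,0.0012],
    [0,0,0.0012],
    [0,0,0.0012],
    [0,0,0.0012]
  ],
  "dr": [
    [0,0,0],
    [0,0,0],
    [0,0,0],
    [0,0,0],
    [0,0,0],
    [0,0,0],
    [0,0,0],
    [0,0,0],
    [0,0,0],
    [0,0,0]
  ]
}}

```text
t: 34.85
ee_pos: [542.1, -229.5, 219.3]
orientation: [3.108, -0.453, 0.003]
ft_force: [-1.5, 0.7, 0.6]
width: 29.9
```

{"method": "jog_arm", "body": {
  "travel": [
    [0,0,0],
    [0,0,0],
    [0,0,0],
    [0,0,0],
    [0,0,0],
    [0,0,0],
    [0,0,0],
    [0,0,0],
    [0,0,0],
    [0,0,0]
  ],
  "dr": [
    [0,0,0],
    [0,0,0],
    [0,0,0],
    [0,0,0],
    [0,0,0],
    [0,0,0],
    [0,0,0],
    [0,0,0],
    [0,0,0],
    [0,0,0]
  ],
  "hand": 0.5
}}

```text
t: 35.85
ee_pos: [542.1, -229.5, 219.2]
orientation: [3.108, -0.452, 0.003]
ft_force: [-0.3, 0.6, 0.1]
width: 66.4
```

{"method": "jog_arm", "body": {
  "travel": [
    [0,0,0.01],
    [0,0,0.03],
    [0,0,0.06],
    [0,0,0.09],
    [0,0,0.13],
    [0,0,0.18],
    [0,0,0.23],
    [0,0,0.28],
    [0,0,0.32],
    [0,0,0.34]
  ],
  "dr": [
    [0,0,0],
    [0,0,0],
    [0,0,0],
    [0,0,0],
    [0,0,0],
    [0,0,0],
    [0,0,0],
    [0,0,0],
    [0,0,0],
    [0,0,0]
  ]
}}

```text
t: 36.85
ee_pos: [542.8, -229.8, 358.1]
orientation: [3.107, -0.452, 0.008]
ft_force: [0.2, 0.6, -0.6]
width: 65.8
```

{"method": "jog_arm", "body": {
  "travel": [
    [0,0,0],
    [0,0,0],
    [0,0,0],
    [0,0,0],
    [0,0,0],
    [0,0,0],
    [0,0,0],
    [0,0,0],
    [0,0,0],
    [0,0,0]
  ],
  "dr": [
    [0,0,0],
    [0,0,0],
    [0,0,0],
    [0,0,0],
    [0,0,0],
    [0,0,0],
    [0,0,0],
    [0,0,0],
    [0,0,0],
    [0,0,0]
  ]
}}

```text
t: 37.85
ee_pos: [542.8, -229.8, 358.1]
orientation: [3.107, -0.452, 0.008]
ft_force: [0.1, -0.5, 0.1]
width: 66.0
```

```bash
python3 f.py
python3 - <<'E'
from h import *
R=[]
for n in('s5','s6'):
    a=grab('scene',n); W=cloud(a).reshape(-1,3)
    for z0,z1 in((72,100),(100,140),(140,175),(205,240)):
        p=W[(W[:,2]>z0)&(W[:,2]<z1)&(abs(W[:,0]-542)<60)&(W[:,1]>-250)&(W[:,1]<-200)]
        d=p[:,:2]-[541.7,-229]; s=d@[.284,.959]; c=d@[.959,-.284]; print(n,z0,len(p),'along',np.median(s).round(1),'across',c.min().round(1),c.max().round(1),p[:,2].max().round(1))
    for i in range(8): imaging.get_image('top')
cv2.imwrite('pics/c5.png',cv2.resize(a['pixels'][60:180,160:280,::-1],(600,600),interpolation=cv2.INTER_CUBIC))
E
```

```text
[ 0.25 -0.05 -0.05] 38.05 [ 542.78 -229.8   358.17] [-0.01 -0.01 -0.04]
s5 72 114 along 3.0 across -29.2 29.6 100.0
s5 100 338 along 3.0 across -57.0 55.2 140.0
s5 140 146 along 2.5 across -49.5 49.5 174.8
s5 205 124 along 4.4 across -15.2 17.1 240.0
s6 72 111 along 2.6 across -28.9 30.2 99.8
s6 100 336 along 3.0 across -56.3 55.8 140.0
s6 140 147 along 2.6 across -48.1 48.8 174.8
s6 205 130 along 4.3 across -15.5 18.1 240.0
```

View pics/c5.png

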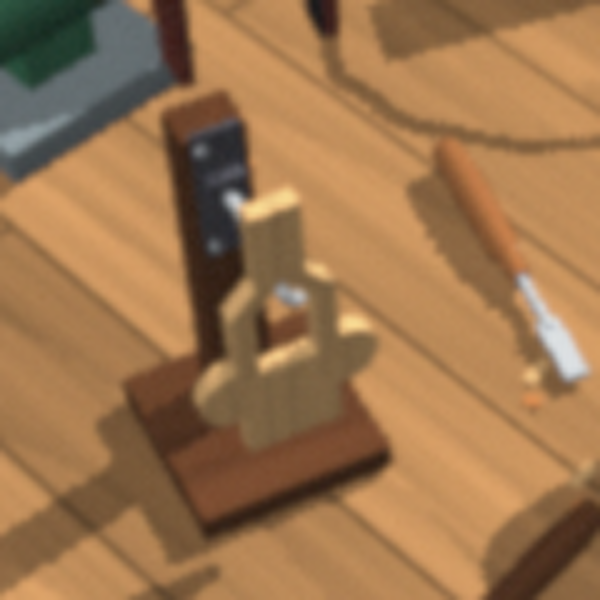

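The template hangs upright and still on the hook, with the tip visible under the roof at crop (290,293). It is centred across the hook within about 1 mm, and the hand is well clear of it. I'm handing the job in.

```bash
python3 -c "
from workcell import ticket
print(ticket.close_job())"
```

```text
the job is handed in; nothing more can be done
None
```

The lobed template is hanging in the hook's saddle, and I handed the job in at about 38–39 s of the 61 s allowed. The hand-in gives no verdict, so what follows is my own checks.

- **Choice and lift:** I picked the template with round ears at the far (left) end of the rack, and left the plain, pointed and red ones alone. I lifted it over the other templates and threaded the hook through its hole.
- **Hook height:** I felt for the saddle and found it about 11–12 mm below nominal. On first contact the wrist showed a sideways push, which I removed with a shift of about 0.6 mm.
- **Tug:** The wrist force put the load on the hook at about 7–10 N for roughly 4 s, about 10 N at its highest. The wrist readings carry about 1 N of noise, and I did not measure the load on the hook directly.
- **Release:** I eased the load off to about 2 N before opening the fingers. The hand then rose about 140 mm, and the wrist force read about 0 N.
- **Final state:** Two looks about 0.4 s apart agree that the template is upright and still. It is within about 1 mm across the hook and about 3 mm along it of where I measured the saddle.

I did not re-measure the other templates, the mallet or the gouge at the end. The path was planned clear of them.

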